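# Make up two pottery sets from the fired stock

## Task

Make up the two sets from the fired pots on the bench: in the tray with three compartments put the jug next to the handle, the egg cup in the middle and the tall beaker at the far end; in the tray with two compartments put the short wide cup next to the handle and the bud vase at the far end. The pots are brittle: stand each one upright, flat on the floor of its own compartment, setting it down gently without dropping it or knocking any pot over. Leave the small amber glaze jar where it stands.

Things in the scene. Friction and masses are not known exactly. Their poses are not given: they have to be found in the camera images.
- jug: Small unglazed clay jug without a handle, 64 mm high, belly 54 mm across and straight-sided from 12 to 50 mm up, foot 46 mm, rim 48 mm; a pouring spout at the rim stands out along +x to about 39 mm from the axis (45 to 66 mm up). About 0.14 kg. Origin: centre of its underside; z up.
- beaker: Tall straight unglazed clay beaker, 80 mm high, 46 mm across, open at the top. About 0.13 kg. Origin: centre of its underside; z up.
- cup: Short wide unglazed clay cup without a handle, 44 mm high, 58 mm across and straight-sided from 8 mm up, open at the top. About 0.11 kg. Origin: centre of its underside; z up.
- egg_cup: Unglazed clay egg cup, 60 mm high: round foot 58 mm across and 4 mm thick, thin stem, open bowl 44 mm across and straight-sided from 37 to 60 mm up. About 0.10 kg. Origin: centre of its underside; z up.
- vase: Unglazed clay bud vase, 72 mm high: belly 54 mm across and straight-sided from 14 to 42 mm up, foot 44 mm, neck 22 mm across at 58 to 66 mm up, lip 28 mm with a dark mouth. About 0.14 kg. Origin: centre of its underside; z up.
- tray3: Tray with three compartments in a row, 248 x 86 mm without its handle. Fixed plywood; walls and dividers 5 mm thick, 12 mm high; floor 5 mm; compartments 76 x 76 mm inside. Flat paddle handle with dark hole (50 x 34 x 8 mm) at one end. Origin: underside centre of the compartment block without handle; x along the row to the handle, z up. Centres at x = +81 mm (by the handle), 0 (middle) and -81 mm (far end), y = 0.
- tray2: Tray with two compartments in a row, 167 x 86 mm without its handle. Fixed plywood; walls and dividers 5 mm thick, 12 mm high; floor 5 mm; compartments 76 x 76 mm inside. Flat paddle handle with dark hole (50 x 34 x 8 mm) at one end. Origin: underside centre of the compartment block without handle; x along the row to the handle, z up. Centres at x = +40.5 mm (by the handle) and -40.5 mm (far end), y = 0.
- glaze_jar: Bystander: small loose amber glass jar with a white lid, 40 mm across, 65 mm high, between the trays; leave it where it is. Origin: centre of its underside; z up.
Mind the look-alikes: they are no part of the job. What is shaped like the egg_cup but yellow is not meant.

How it is judged:
By the outcome, as a careful person would: the job done as asked, in the order asked, and still so for the second after the job is handed in, with the robot touching nothing.
It also fails if it takes over 118 s, if anything falls off the work surface, if the arm or the gripper's body presses on something with over 40 N, if the wrist force passes 120 N, or if a joint passes its speed limit or range.

## Robot

A 6-joint arm with a two-finger parallel gripper is mounted at the origin on the work surface. World frame = base frame: x ahead of the robot, y to its left, z up, the work surface at z = 0. Lengths are in m, angles in rad, forces in N, time in s.
With the tool pointing down it reaches from about 0.35 to 0.85 m from the base axis. Payload 8.1 kg.
Tool frame: the origin (TCP) lies at the centre of the arm's flange, where the gripper is bolted on; the fingertips stand 186 mm ahead of it and the grasp point (between the pads) lies 167 mm ahead of it (robot.grasp_offset is the distance from the TCP to the grasp point, in m); z points along the fingers, y is the line along which they close (so a half turn about z gives the same grasp; the last joint's range is limited). The gripper opens to 93 mm and grips with 3 to 60 N. Pads are 15 mm wide; open, the fingers measure 128 mm over their backs; the gripper's body (75 mm by 188 mm) begins 65 mm behind the grasp point.
Start: joints at [-1.351, 0.13, 1.488, -0, 1.523, -0.085], TCP at [0.18, -0.572, 0.405] pointing down, gripper open.
Joint ranges: [-2.96, 2.96], [-0.89, 2.26], [0.02, 2.5], [-1.34, 4.48], [0, 2.73], [-2.66, 2.66]. Speed limits (rad/s): [2.39, 2.39, 2.79, 3.14, 3.14, 3.14].

## Interface

Orientations are given as a rotation vector (axis times angle).
In Python, from plant import robot gives the robot as it stands.
- The arm moves only by the tool drive_tool, never from a script. Its argument "moves" is one flat list of numbers, 7 for each row, row after row: the finger opening in mm, from 0 to 93, then the shift along the tool's x, y, z in mm, then the turn, a rotation vector about the tool's x, y, z in degrees. A call has 1 to 8 rows; each row shifts and turns the commanded pose from where the row before left it, along the tool's axes as they then stand; what a row does not reach is not made up. A row lasts 1/10 s, in which the tool goes at most 50 mm and 8.59 degrees, less where a joint would pass 70% of its speed; a pose out of reach is approached as far as the arm can. A call is refused whole if a number of a shift passes 50 or a number of a turn 8.59, either way. A call with a gripper value outside its range is refused whole. The fingers move at their own pace and stop on an object; "grip_force" is the grip in N (left out, the last holds). Time passes only in rows, so rows that do not move let the fingers close. It gives the time, the measured TCP pose, the force, the opening and the grip force at its end, in the units of the state.
- robot.read_state(): the state, without advancing time (a new reading comes with each control period).
- robot.read_camera(name): name is "side" or "top"; returns a dict with "color" (480x640x3 uint8, red, green, blue), "depth" (480x640 float32, m along the optical axis (not along the pixel's ray), 0 where there is no reading), "mtx" (3x3 intrinsics, pixels), "dist_coeffs" ([k1, k2, p1, p2, k3] as OpenCV has them; the pictures are not rectified), "R" (3x3) and "t" (3): a world point X has camera coordinates R X + t. Camera axes: x right, y down, z forward; pixel columns grow to the right and rows downward; lengths in m; the calibration is good to about 2 mm. A picture is of the moment at which its call begins.
- robot.close_job(): hands the job in; it is judged then, once.
The state is a dict: "t": time; "q": joint angles; "dq": joint speeds; "joint_torque": joint torques, N m; "tool_pos": TCP position; "orientation": TCP orientation; "force": force on the tool from outside, world axes, zero at the start; "wrist_torque": the same for the moment, N m; "opening": finger opening in m; "gripper_force": force on a finger pad.
Only numpy, scipy, OpenCV 4.12 (cv2) and the standard library are available. Lean on these libraries where they do the work, as an engineer would, in place of code of your own. Each camera call takes 0.05 s, during which the arm holds its last target. There are 200 camera calls.

## Working session

There is one attempt and no reset: what is moved stays moved. The work goes in short steps, Python scripts to look and compute and a tool call to move; the robot and the scene stay as the last step left them, time stands still between calls to the robot, and variables do not carry over. Pictures are saved under pics/ and viewed, at most 14 in all, crops included, and the job is handed in when it is done.

Besides the shell and the picture viewer there is one more tool, called after "Emit:" as a command line: name --argument value ..., lists and objects as JSON in quotes. drive_tool: Moves the arm, as the interface text tells. Its arguments: {"type":"object","properties":{"moves":{"type":"array","items":{"type":"number"}},"grip_force":{"type":"number"}},"required":["moves"]}

```bash
ls; mkdir -p pics; python3 - <<'E'
from plant import robot
import cv2,numpy as np
for n in("side","top"):
    c=robot.read_camera(n); cv2.imwrite(f"pics/{n}0.png",c["color"][:,:,::-1])
    np.savez(f"{n}0.npz",**c); print(n,c["mtx"].round(1).tolist(),np.round(c["dist_coeffs"],3),c["R"].round(3).tolist(),c["t"].round(3))
s=robot.read_state();print(s)
E
```

```text
pics
side [[472.4, 0.0, 321.1], [0.0, 472.4, 239.7], [0.0, 0.0, 1.0]] [-0.066  0.     0.     0.     0.   ] [[-0.954, -0.298, 0.018], [-0.168, 0.485, -0.858], [0.248, -0.822, -0.513]] [0.462 0.121 0.67 ]
top [[479.6, 0.0, 323.3], [0.0, 479.6, 229.6], [0.0, 0.0, 1.0]] [0.026 0.    0.    0.    0.   ] [[0.018, -1.0, 0.025], [-0.991, -0.021, -0.134], [0.135, -0.022, -0.991]] [-0.018  0.492  0.77 ]
{'t': 0.1, 'q': array([-1.35135999e+00,  1.31069641e-01,  1.48914656e+00, -3.11942049e-05,
        1.52297460e+00, -8.53835542e-02]), 'dq': array([-0.00114745, -0.00205119, -0.00215121,  0.00162095, -0.00163655,
        0.00073404]), 'joint_torque': array([ 1.36581028e-03, -5.61342108e+01, -4.93095803e+01,  7.70462654e-02,
        2.91653315e-02, -3.65278709e-05]), 'tool_pos': array([ 0.18005494, -0.57214039,  0.40381473]), 'orientation': array([-3.10360115e+00, -4.76719005e-01,  2.16856959e-04]), 'force': array([-0.46418858,  0.47166685,  0.8311225 ]), 'wrist_torque': array([-0.04179574, -0.03078581, -0.00212288]), 'gripper_force': 0.0, 'opening': 0.0925580916055204}
```

View pics/top0.png

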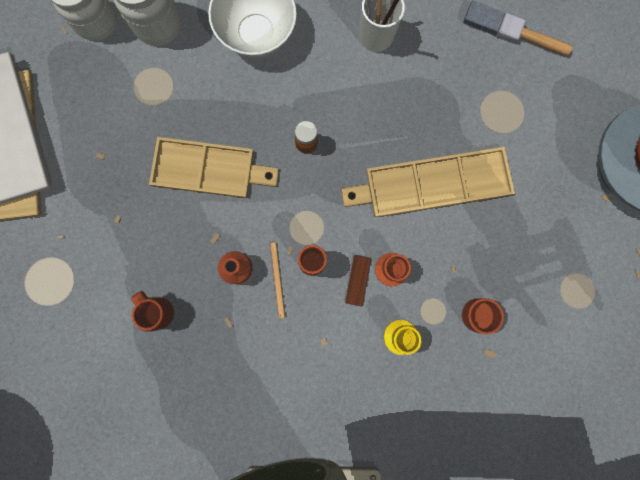

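View pics/side0.png

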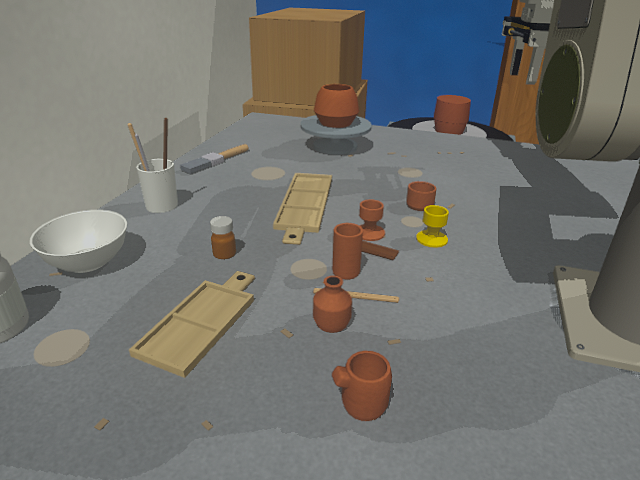

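The top view shows these clay candidates:
- **Jug-like pot:** (150,313), with a protrusion at (138,297). It could be a handled mug.
- **Vase:** (235,267)
- **Beaker:** (312,260)
- **Egg cup:** (393,269). The yellow one at (403,338) is the decoy.
- **Cup:** (484,316)

There is also a dark wood bar at (358,280), a stick at (278,280) and large pots on the far wheel. In the top view tray2's handle is at (265,175), tray3's at (355,195), and the jar at (306,137). The side view shows a mug-like pot at (365,385). I need a closer look at it, because the jug has no handle and the spout sits at the rim.

```bash
cat > h.py <<'E'
import numpy as np,cv2
def cloud(c):
    h,w=c["depth"].shape
    u,v=np.meshgrid(np.arange(w),np.arange(h))
    p=cv2.undistortPoints(np.stack([u,v],-1).reshape(-1,1,2).astype(float),c["mtx"],c["dist_coeffs"]).reshape(h,w,2)
    d=c["depth"]; X=np.dstack([p*d[...,None],d])
    return (X-c["t"])@c["R"]
def proj(c,P):
    return cv2.projectPoints(np.float64(P).reshape(-1,3),cv2.Rodrigues(c["R"])[0],c["t"],c["mtx"],c["dist_coeffs"])[0].reshape(-1,2)
def clay(c):
    h=cv2.cvtColor(c["color"],cv2.COLOR_RGB2HSV).astype(int)
    return (((h[...,0]<12)&(h[...,1]>110)&(h[...,2]>40))*255).astype(np.uint8)
def wood(c):
    h=cv2.cvtColor(c["color"],cv2.COLOR_RGB2HSV).astype(int)
    return (((h[...,0]>14)&(h[...,0]<26)&(h[...,1]>70)&(h[...,2]>110))*255).astype(np.uint8)
def blobs(m,amin):
    n,l,s,_=cv2.connectedComponentsWithStats(m)
    return [l==i for i in range(1,n) if s[i,4]>amin]
E
python3 - <<'E'
from h import *
T=dict(np.load("top0.npz"));S=dict(np.load("side0.npz"))
for nm,c in(("top",T),("side",S)):
    P=cloud(c)
    print(nm,"bench z",np.median(P[220:235,440:460,2]) if nm=="top" else np.median(P[420:450,100:200,2]))
    for b in blobs(clay(c),250):
        q=P[b&(c["depth"]>0)]; z=np.percentile(q[:,2],97)
        t=q[(q[:,2]>z-.006)&(q[:,2]<z+.006)]
        (x,y),r=cv2.minEnclosingCircle(np.float32(t[:,:2]))
        ys,xs=np.nonzero(b); print(nm,"px",xs.mean().round(),ys.mean().round(),"ztop %.3f c %.3f %.3f r %.3f"%(z,x,y,r), "ext",np.ptp(q[:,:2],axis=0).round(3))
P=cloud(T)
for b in blobs(wood(T),800):
    q=P[b&(T["depth"]>0)]
    ys,xs=np.nonzero(b)
    if not(120<xs.mean()<520 and 130<ys.mean()<230):continue
    # block: erode/open away the handle
    m=cv2.morphologyEx((b*255).astype(np.uint8),cv2.MORPH_CLOSE,np.ones((9,9)))
    o=cv2.morphologyEx(m,cv2.MORPH_OPEN,cv2.getStructuringElement(2,(31,31)))>0
    hh=(m>0)&~o
    # rays onto plane z=0.014
    def ray(mask):
        v,u=np.nonzero(mask); p=cv2.undistortPoints(np.stack([u,v],1).reshape(-1,1,2).astype(float),T["mtx"],T["dist_coeffs"]).reshape(-1,2)
        d=np.c_[p,np.ones(len(p))]@T["R"]; C=-T["R"].T@T["t"]
        return (C+d*((.012-C[2])/d[:,2])[:,None])[:,:2]
    r=cv2.minAreaRect(np.float32(ray(o))); print("tray",xs.mean().round(),"rect",np.round(r[0],4),np.round(r[1],4),r[2],"handle c",np.median(ray(cv2.morphologyEx((hh*255).astype(np.uint8),cv2.MORPH_OPEN,np.ones((9,9)))>0),0).round(3),"z pct",np.percentile(q[:,2],[5,50,95]).round(4))
a=cv2.resize(T["color"][275:345,110:200],None,fx=4.4,fy=4.4,interpolation=cv2.INTER_CUBIC)
b=cv2.resize(S["color"][330:430,315:415],(308,308),interpolation=cv2.INTER_CUBIC)
cv2.imwrite("pics/jug.png",np.hstack([a[:308],b])[:,:,::-1])
E
```

```text
top bench z -0.00036754418025520744
top px 312.0 260.0 ztop 0.081 c 0.440 0.010 r 0.023 ext [0.045 0.044]
top px 235.0 268.0 ztop 0.073 c 0.427 0.137 r 0.013 ext [0.051 0.06 ]
top px 392.0 269.0 ztop 0.061 c 0.431 -0.127 r 0.022 ext [0.055 0.05 ]
top px 358.0 280.0 ztop 0.008 c 0.411 -0.069 r 0.043 ext [0.083 0.039]
top px 151.0 312.0 ztop 0.065 c 0.355 0.268 r 0.032 ext [0.058 0.072]
top px 483.0 316.0 ztop 0.044 c 0.356 -0.273 r 0.030 ext [0.055 0.064]
side bench z -0.0009241862863096865
side px 336.0 105.0 ztop 0.159 c 0.616 -0.558 r 0.047 ext [0.252 1.041]
side px 451.0 114.0 ztop -0.051 c 0.352 -1.443 r 0.079 ext [0.142 0.153]
side px 420.0 195.0 ztop 0.044 c 0.356 -0.273 r 0.030 ext [0.055 0.06 ]
side px 348.0 266.0 ztop 0.078 c 0.434 0.068 r 0.082 ext [0.093 0.316]
side px 364.0 384.0 ztop 0.064 c 0.355 0.270 r 0.031 ext [0.076 0.114]
tray 207.0 rect [0.6015 0.2024] [0.1753 0.0864] 83.89909362792969 handle c [0.59  0.095] z pct [0.0029 0.0058 0.0128]
tray 434.0 rect [ 0.5849 -0.2068] [0.0869 0.2586] 10.6119966506958 handle c [ 0.557 -0.061] z pct [0.0024 0.0052 0.0122]
```

View pics/jug.png

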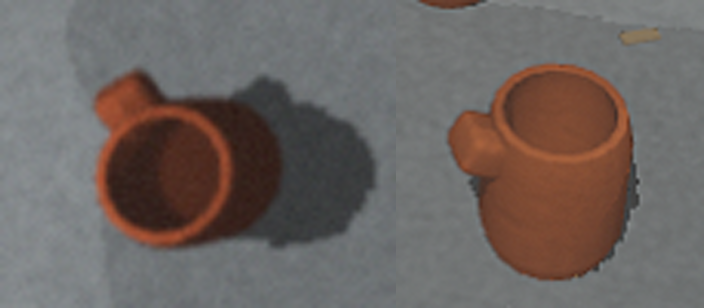

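The crop confirms the jug: an open rim centred at about (148,315), with a stubby block spout at the rim toward (139,298), so it points roughly +x and +y. Next I'll refine the tray frames, the rim centre and the spout direction.

```bash
cat >> h.py <<'E'
def ray(c,uv,z):
    p=cv2.undistortPoints(np.float64(uv).reshape(-1,1,2),c["mtx"],c["dist_coeffs"]).reshape(-1,2)
    d=np.c_[p,np.ones(len(p))]@c["R"]; C=-c["R"].T@c["t"]
    return (C+d*((z-C[2])/d[:,2])[:,None])[:,:2]
E
python3 - <<'E'
from h import *
T=dict(np.load("top0.npz"))
P=cloud(T);W=wood(T)>0
for nm,L,c0,hd in(("tray2",.167,(.6015,.2024),(.59,.095)),("tray3",.248,(.5849,-.2068),(.557,-.061))):
    v,u=np.nonzero(W&(np.hypot(P[...,0]-c0[0],P[...,1]-c0[1])<.2)&(P[...,2]>.0095)&(P[...,2]<.02))
    q=P[v,u,:2]; m=np.linalg.norm(q-c0,axis=1)<L*.6
    q=q[m]; uv=np.stack([u,v],1)[m]; q=ray(T,uv,.012)
    r=cv2.minAreaRect(np.float32(q)); bx=cv2.boxPoints(r)
    e=[bx[1]-bx[0],bx[2]-bx[1]]; a=max(e,key=np.linalg.norm); a=a/np.linalg.norm(a)
    if a@(np.array(hd)-c0)<0:a=-a
    n=np.array([-a[1],a[0]]); pa=(q-c0)@a; pn=(q-c0)@n
    print(nm,len(q),"rect",np.round(r[0],4),np.round(r[1],4),"yaw",np.degrees(np.arctan2(a[1],a[0])),"a rng",np.percentile(pa,[.5,99.5]).round(4),"n",np.percentile(pn,[.5,99.5]).round(4))
    ce=np.array(r[0])
    for x in ((.0405,-.0405) if L<.2 else (.081,0,-.081)): print("   comp",x,(ce+x*a).round(4))
b=[b for b in blobs(clay(T),250)]
for bb in b:
    q=P[bb&(T["depth"]>0)]; cx=q[:,:2].mean(0)
    if abs(cx[1]-.268)<.03:
        t=q[q[:,2]>.058][:,:2]
        # rim circle: robust fit r=.024
        from scipy.optimize import least_squares
        f=least_squares(lambda p:np.minimum(0,.019-np.hypot(*(t-p).T))*0+np.hypot(*(t-p).T)-.0225,t.mean(0),loss="soft_l1",f_scale=.001).x
        far=t[np.hypot(*(t-f).T)>.028]; d=far.mean(0)-f
        print("jug",f,"spout yaw",np.degrees(np.arctan2(d[1],d[0])),"max",np.hypot(*(t-f).T).max())
print("jug ray",ray(T,[[147.9,314.8]],.064))
E
```

```text
tray2 959 rect [0.601  0.1972] [0.1858 0.0864] yaw -95.98905 a rng [-0.0875  0.0955] n [-0.0428  0.043 ]
   comp 0.0405 [0.5968 0.1569]
   comp -0.0405 [0.6052 0.2375]
tray3 1234 rect [ 0.5835 -0.1971] [0.0862 0.278 ] yaw 100.57716 a rng [-0.1289  0.1435] n [-0.0433  0.0426]
   comp 0.081 [ 0.5686 -0.1175]
   comp 0 [ 0.5835 -0.1971]
   comp -0.081 [ 0.5983 -0.2768]
jug [0.35191167 0.26454756] spout yaw 32.74786718823379 max 0.037244051609294955
jug ray [[0.34936805 0.26279964]]
```

```bash
python3 - <<'E'
from h import *
T=dict(np.load("top0.npz")); s=2; o=np.array([130,120])
im=cv2.resize(T["color"][120:350,130:525],None,fx=s,fy=s,interpolation=cv2.INTER_CUBIC)[:,:,::-1].copy()
def sq(c,yaw,z):
    a=np.radians(yaw);R=np.array([[np.cos(a),-np.sin(a)],[np.sin(a),np.cos(a)]])
    k=np.array([[1,1],[-1,1],[-1,-1],[1,-1]])*.038@R.T+c
    return np.c_[k,np.full(4,z)]
for c,y in(((.5978,.1664),-96),((.6062,.2470),-96),((.5710,-.1323),100.6),((.5859,-.2119),100.6),((.6008,-.2915),100.6)):
    cv2.polylines(im,[np.int32((proj(T,sq(c,y,.012))-o)*s+s/2)],True,(255,0,0),1)
th=np.linspace(0,6.28,40)
for x,y,r,z in((.3515,.264,.024,.064),(.440,.010,.023,.08),(.427,.137,.014,.072),(.431,-.127,.022,.06),(.356,-.273,.029,.044)):
    cv2.polylines(im,[np.int32((proj(T,np.c_[x+r*np.cos(th),y+r*np.sin(th),0*th+z])-o)*s+s/2)],True,(0,255,0),1)
cv2.imwrite("pics/ov.png",im)
E
```

```text
(no output)
```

View pics/ov.png

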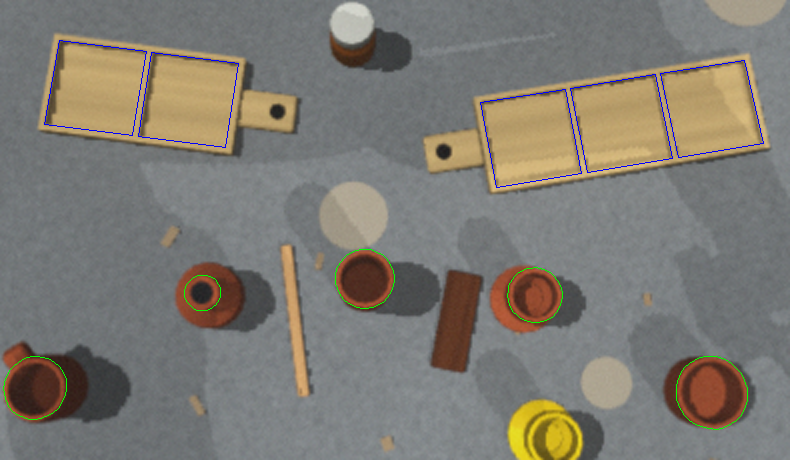

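The overlay matches: all five compartments line up with the tray walls and all five rim circles sit on the pots. Next is a small helper that turns waypoints into tool-axis steps.

```bash
cat > plan.py <<'E'
import sys,numpy as np
from plant import robot
from scipy.spatial.transform import Rotation as Rn
# args: waypoints x,y,zgrasp,phi,opening,step(mm)   (phi = yaw of tool x, tool down)
s=robot.read_state(); p=np.array(s["tool_pos"])*1e3; R=Rn.from_rotvec(s["orientation"]).as_matrix()
phi=np.degrees(np.arctan2(R[1,0],R[0,0])); print("now",p.round(1),"phi",round(phi,2),"tilt",np.round(R[:2,2],4),"t",s["t"],"open",s["opening"],"F",s["force"].round(1))
rows=[]
for a in sys.argv[1:]:
    x,y,z,ph,op,st=map(float,a.split(","))
    g=np.array([x,y,z+167])
    n=max(1,int(np.ceil(max(np.linalg.norm(g-p)/st,abs((ph-phi+180)%360-180)/6.5))))
    for i in range(n):
        k=n-i; d=(g-p)/k; dphi=((ph-phi+180)%360-180)/k
        f=np.radians(phi); c,sn=np.cos(f),np.sin(f)
        t=np.round([d[0]*c+d[1]*sn,d[0]*sn-d[1]*c,-d[2]],0 if k>1 else 1); r=round(-dphi,1)
        rows.append([op,*t,0,0,r])
        p=p+np.array([t[0]*c+t[1]*sn,t[0]*sn-t[1]*c,-t[2]]); phi-=r
print("rows",len(rows))
for i in range(0,len(rows),8): print(",".join("%g"%(v+0) for r in rows[i:i+8] for v in r))
E
python3 plan.py 450,-200,238,17,93,40 440,150,200,33,93,40 351.5,264,160,33,93,40
```

```text
now [ 180.1 -572.1  403.8] phi 17.46 tilt [-0.0004  0.0016] t 0.1 open 0.0925580916055204 F [-0.5  0.5  0.8]
rows 25
93,31,-23,0,0,0,0,93,31,-23,0,0,0,0,93,31,-23,0,0,0,0,93,31,-23,0,0,0,0.1,93,31,-23,0,0,0,0,93,31,-23,0,0,0,0.1,93,30,-23,0,0,0,0,93,31,-23,0,0,0,0.1
93,30,-23,0,0,0,0,93,30,-23,0,0,0,0.1,93,31,-23,-1,0,0,0,93,30.4,-22,-0.2,0,0,0.1,93,10,-38,4,0,0,-1.8,93,11,-37,4,0,0,-1.8,93,13,-37,4,0,0,-1.8,93,14,-36,4,0,0,-1.8
93,15,-36,4,0,0,-1.8,93,16,-35,5,0,0,-1.8,93,17,-35,4,0,0,-1.7,93,18,-34,5,0,0,-1.8,93,19.6,-34.4,4,0,0,-1.7,93,-3,-36,10,0,0,0,93,-3,-36,10,0,0,0,93,-3,-36,10,0,0,0
93,-3.2,-35.8,10,0,0,0
```

Emit:
drive_tool --moves '[93, 31, -23, 0, 0, 0, 0, 93, 31, -23, 0, 0, 0, 0, 93, 31, -23, 0, 0, 0, 0, 93, 31, -23, 0, 0, 0, 0, 93, 31, -23, 0, 0, 0, 0, 93, 31, -23, 0, 0, 0, 0, 93, 30, -23, 0, 0, 0, 0, 93, 31, -23, 0, 0, 0, 0]' --grip_force 12

```text
t: 0.9
tool_pos: [0.361, -0.3212, 0.4044]
orientation: [-3.105, -0.477, 0.0]
force: [0.5, 0.3, 0.4]
opening: 0.0932
gripper_force: 0.0
```

Emit:
drive_tool --moves '[93, 30, -23, 0, 0, 0, 0, 93, 30, -23, 0, 0, 0, 0, 93, 31, -23, 0, 0, 0, 0, 93, 30, -22, 0, 0, 0, 0, 93, 10, -38, 4, 0, 0, -1.8, 93, 11, -37, 4, 0, 0, -1.8, 93, 13, -37, 4, 0, 0, -1.8, 93, 14, -36, 4, 0, 0, -1.8]'

```text
t: 1.7
tool_pos: [0.4422, -0.0424, 0.3882]
orientation: [-3.068, -0.673, 0.001]
force: [-0.3, -0.2, 0.1]
opening: 0.0925
gripper_force: 0.0
```

Emit:
drive_tool --moves '[93, 15, -36, 4, 0, 0, -1.8, 93, 16, -35, 5, 0, 0, -1.8, 93, 17, -35, 4, 0, 0, -1.7, 93, 18, -34, 5, 0, 0, -1.8, 93, 20, -34, 4, 0, 0, -1.7, 93, -3, -36, 10, 0, 0, 0, 93, -3, -36, 10, 0, 0, 0, 93, -3, -36, 10, 0, 0, 0]'

```text
t: 2.5
tool_pos: [0.3679, 0.2364, 0.336]
orientation: [3.009, 0.904, -0.001]
force: [0.5, 0.7, -0.3]
opening: 0.093
gripper_force: 0.0
```

Emit:
drive_tool --moves '[93, -3, -36, 10, 0, 0, 0, 93, 0, 0, 0, 0, 0, 0, 93, 0, 0, 0, 0, 0, 0]'

```text
t: 2.8
tool_pos: [0.3461, 0.2641, 0.3263]
orientation: [3.007, 0.908, -0.001]
force: [0.7, 0.9, 0.5]
opening: 0.0928
gripper_force: 0.0
```

```bash
python3 plan.py 351.5,264,160,33,93,40 351.5,264,34,33,93,25
```

```text
now [346.1 264.1 326.3] phi 33.6 tilt [-0.0007 -0.0008] t 2.8 open 0.09278559510082734 F [0.7 0.9 0.5]
rows 7
93,4.4,3,-0.7,0,0,0.6,93,0,0,21,0,0,0,93,0,0,21,0,0,0,93,0,0,21,0,0,0,93,0,0,21,0,0,0,93,0,0,21,0,0,0,93,0,0,21,0,0,0
```

Emit:
drive_tool --moves '[93, 4.4, 3, -0.7, 0, 0, 0.6, 93, 0, 0, 21, 0, 0, 0, 93, 0, 0, 21, 0, 0, 0, 93, 0, 0, 21, 0, 0, 0, 93, 0, 0, 21, 0, 0, 0, 93, 0, 0, 21, 0, 0, 0, 93, 0, 0, 21, 0, 0, 0, 93, 0, 0, 0, 0, 0, 0]'

```text
t: 3.6
tool_pos: [0.3519, 0.262, 0.1991]
orientation: [3.013, 0.884, -0.007]
force: [-0.5, -0.8, -0.2]
opening: 0.093
gripper_force: 0.0
```

Emit:
drive_tool --moves '[70, 0, 0, 0, 0, 0, 0, 60, 0, 0, 0, 0, 0, 0, 56, 0, 0, 0, 0, 0, 0, 52, 0, 0, 0, 0, 0, 0, 45, 0, 0, 0, 0, 0, 0, 45, 0, 0, 0, 0, 0, 0, 45, 0, 0, 0, 0, 0, 0, 45, 0, 0, 0, 0, 0, 0]'

```text
t: 4.4
tool_pos: [0.3522, 0.2639, 0.2019]
orientation: [-3.013, -0.889, -0.001]
force: [-1.7, 0.2, 6.0]
opening: 0.0547
gripper_force: 12.0
```

```bash
python3 plan.py 351.5,264,34,33,45,25
```

```text
now [352.2 263.9 201.9] phi 32.87 tilt [0.0006 0.0005] t 4.4 open 0.05474393322672039 F [-1.7  0.2  6. ]
rows 1
45,-0.5,-0.5,0.9,0,0,-0.1
```

Emit:
drive_tool --moves '[45, 0, 0, -5, 0, 0, 0, 45, 0, 0, -15, 0, 0, 0, 45, 0, 0, -25, 0, 0, 0, 45, 0, 0, -25, 0, 0, 0, 45, 0, 0, -25, 0, 0, 0, 45, 0, 0, -15, 0, 0, 0, 45, 0, 0, -10, 0, 0, 0, 45, 0, 0, 0, 0, 0, 0]'

```text
t: 5.2
tool_pos: [0.3523, 0.2638, 0.3226]
orientation: [-3.013, -0.889, -0.003]
force: [-0.4, -0.1, -1.3]
opening: 0.0543
gripper_force: 12.0
```

```bash
python3 plan.py 571,-132.3,154,100.6,45,30
```

```text
now [352.3 263.8 322.6] phi 32.86 tilt [0.0018 0.0009] t 5.2 open 0.054346047770783786 F [-0.4 -0.1 -1.3]
rows 16
45,-2,28,0,0,0,-4.2,45,-4,28,0,0,0,-4.2,45,-6,28,0,0,0,-4.2,45,-8,27,0,0,0,-4.2,45,-10,26,0,0,0,-4.2,45,-12,26,0,0,0,-4.2,45,-14,25,0,0,0,-4.3,45,-16,24,0,0,0,-4.2
45,-17,22,0,0,0,-4.3,45,-19,21,0,0,0,-4.2,45,-20,20,0,0,0,-4.3,45,-22,18,0,0,0,-4.2,45,-23,16,0,0,0,-4.3,45,-24,15,1,0,0,-4.2,45,-25,12,0,0,0,-4.3,45,-26.3,11,0.6,0,0,-4.2
```

Emit:
drive_tool --moves '[45, -2, 28, 0, 0, 0, -4.2, 45, -4, 28, 0, 0, 0, -4.2, 45, -6, 28, 0, 0, 0, -4.2, 45, -8, 27, 0, 0, 0, -4.2, 45, -10, 26, 0, 0, 0, -4.2, 45, -12, 26, 0, 0, 0, -4.2, 45, -14, 25, 0, 0, 0, -4.3, 45, -16, 24, 0, 0, 0, -4.2]'

```text
t: 6.0
tool_pos: [0.4616, 0.0636, 0.3198]
orientation: [-2.623, -1.727, 0.003]
force: [-0.6, 0.7, -1.4]
opening: 0.0549
gripper_force: 12.0
```

Emit:
drive_tool --moves '[45, -17, 22, 0, 0, 0, -4.3, 45, -19, 21, 0, 0, 0, -4.2, 45, -20, 20, 0, 0, 0, -4.3, 45, -22, 18, 0, 0, 0, -4.2, 45, -23, 16, 0, 0, 0, -4.3, 45, -24, 15, 1, 0, 0, -4.2, 45, -25, 12, 0, 0, 0, -4.3, 45, -26, 11, 0, 0, 0, -4.2]'

```text
t: 6.8
tool_pos: [0.5706, -0.1331, 0.3183]
orientation: [-2.002, -2.417, 0.002]
force: [0.3, 0.3, -1.6]
opening: 0.0548
gripper_force: 12.0
```

Emit:
drive_tool --moves '[45, 0, 0, 0, 0, 0, 0, 45, 0, 0, 0, 0, 0, 0, 45, 0, 0, 0, 0, 0, 0]'

```text
t: 7.1
tool_pos: [0.5701, -0.1314, 0.3192]
orientation: [-2.007, -2.414, 0.001]
force: [-0.5, -0.2, -0.9]
opening: 0.0546
gripper_force: 12.0
```

```bash
python3 plan.py 571,-132.3,154,100.6,45,30; python3 - <<'E'
from h import *
from plant import robot
for n in("side","top"):
    c=robot.read_camera(n); np.savez("cur_"+n,**c)
c=dict(np.load("cur_side.npz"));t=dict(np.load("cur_top.npz"))
cv2.imwrite("pics/c1.png",cv2.resize(np.hstack([c["color"][60:360,180:480],t["color"][80:380,320:620]])[:,:,::-1],(800,400)))
E
```

```text
now [ 570.1 -131.4  319.2] phi 100.53 tilt [-0.002  0.001] t 7.1 open 0.05457715441037973 F [-0.5 -0.2 -0.9]
rows 1
45,-1,0.7,-1.8,0,0,-0.1
```

View pics/c1.png

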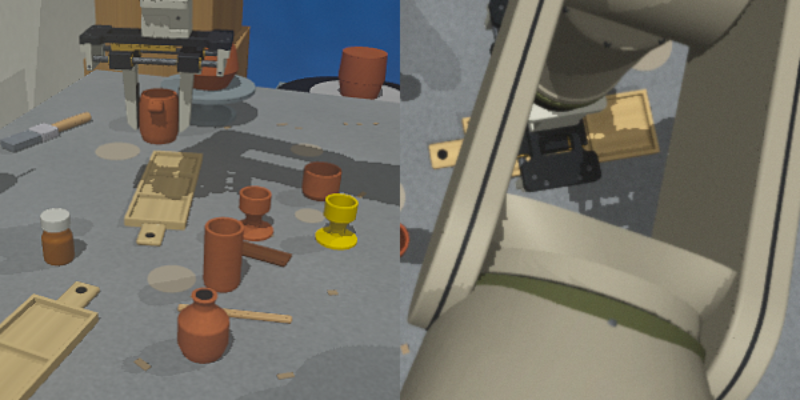

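The side crop shows the jug upright between the fingers at about (158,115), with its spout toward the handle end. I'll lower it now.

Emit:
drive_tool --moves '[45, -1, 0.7, 0, 0, 0, 0, 45, 0, 0, 20, 0, 0, 0, 45, 0, 0, 25, 0, 0, 0, 45, 0, 0, 25, 0, 0, 0, 45, 0, 0, 20, 0, 0, 0, 45, 0, 0, 12, 0, 0, 0, 45, 0, 0, 5, 0, 0, 0, 45, 0, 0, 0, 0, 0, 0]'

```text
t: 8.0
tool_pos: [0.5715, -0.1328, 0.2133]
orientation: [-2.007, -2.416, 0.0]
force: [-0.5, -0.4, -1.3]
opening: 0.055
gripper_force: 12.0
```

Emit:
drive_tool --moves '[45, 0, 0, 2, 0, 0, 0, 45, 0, 0, 1, 0, 0, 0, 45, 0, 0, 0, 0, 0, 0]'

```text
t: 8.3
tool_pos: [0.5718, -0.1331, 0.2111]
orientation: [2.007, 2.416, 0.001]
force: [0.6, -0.3, -1.6]
opening: 0.0549
gripper_force: 12.0
```

Emit:
drive_tool --moves '[45, 0, 0, 1, 0, 0, 0, 45, 0, 0, 0, 0, 0, 0]'

```text
t: 8.5
tool_pos: [0.5716, -0.1331, 0.2096]
orientation: [2.007, 2.416, 0.0]
force: [-1.2, 0.2, -2.0]
opening: 0.0548
gripper_force: 12.0
```

Emit:
drive_tool --moves '[45, 0, 0, 1, 0, 0, 0, 45, 0, 0, 0, 0, 0, 0]'

```text
t: 8.7
tool_pos: [0.5715, -0.133, 0.2083]
orientation: [-2.007, -2.416, 0.0]
force: [-0.7, 0.1, -1.3]
opening: 0.0548
gripper_force: 12.0
```

Emit:
drive_tool --moves '[45, 0, 0, 1, 0, 0, 0, 45, 0, 0, 0, 0, 0, 0]'

```text
t: 8.9
tool_pos: [0.5715, -0.133, 0.2073]
orientation: [-2.007, -2.416, 0.0]
force: [-0.3, 0.8, -1.0]
opening: 0.0548
gripper_force: 12.0
```

Emit:
drive_tool --moves '[45, 0, 0, 0.7, 0, 0, 0, 45, 0, 0, 0, 0, 0, 0]'

```text
t: 9.1
tool_pos: [0.5716, -0.1331, 0.207]
orientation: [2.007, 2.416, -0.0]
force: [-1.8, -0.0, 2.2]
opening: 0.0548
gripper_force: 12.0
```

Emit:
drive_tool --moves '[45, 0, 0, 0.5, 0, 0, 0, 45, 0, 0, 0, 0, 0, 0]'

```text
t: 9.3
tool_pos: [0.5716, -0.1331, 0.207]
orientation: [2.007, 2.417, -0.0]
force: [-3.9, 0.3, 6.1]
opening: 0.0549
gripper_force: 12.0
```

Emit:
drive_tool --moves '[45, 0, 0, -0.4, 0, 0, 0, 56, 0, 0, 0, 0, 0, 0, 60, 0, 0, 0, 0, 0, 0, 70, 0, 0, 0, 0, 0, 0, 75, 0, 0, 0, 0, 0, 0, 75, 0, 0, 0, 0, 0, 0, 75, 0, 0, -10, 0, 0, 0, 75, 0, 0, -25, 0, 0, 0]'

```text
t: 10.1
tool_pos: [0.5703, -0.1327, 0.2399]
orientation: [-2.005, -2.413, 0.003]
force: [0.2, 0.2, 0.6]
opening: 0.0752
gripper_force: 0.0
```

Emit:
drive_tool --moves '[75, 0, 0, -35, 0, 0, 0, 70, 0, 0, -35, 0, 0, 0, 65, 0, 0, -15, 0, 0, 0, 65, 0, 0, 0, 0, 0, 0, 65, 0, 0, 0, 0, 0, 0]'

```text
t: 10.6
tool_pos: [0.5713, -0.133, 0.3257]
orientation: [-2.007, -2.416, 0.0]
force: [0.4, 0.7, -1.3]
opening: 0.065
gripper_force: 0.0
```

```bash
python3 plan.py 431,-127,158,100.6,65,35  431,-127,49,100.6,65,25
```

```text
now [ 571.3 -133.   325.7] phi 100.56 tilt [-0.0007  0.0002] t 10.6 open 0.06495235405353575 F [ 0.4  0.7 -1.3]
rows 10
65,6,-27,0,0,0,0,65,6,-27,0,0,0,0,65,7,-28,0,0,0,0,65,6,-27,0,0,0,0,65,6.6,-27.8,0.7,0,0,0,65,0,0,22,0,0,0,65,0,0,22,0,0,0,65,0,0,22,0,0,0
65,0,0,22,0,0,0,65,0,0,21,0,0,0
```

Emit:
drive_tool --moves '[65, 6, -27, 0, 0, 0, 0, 65, 6, -27, 0, 0, 0, 0, 65, 7, -28, 0, 0, 0, 0, 65, 6, -27, 0, 0, 0, 0, 65, 6.6, -27.8, 0.7, 0, 0, 0, 65, 0, 0, 0, 0, 0, 0, 65, 0, 0, 0, 0, 0, 0, 65, 0, 0, 20, 0, 0, 0]'

```text
t: 11.4
tool_pos: [0.4329, -0.1275, 0.3076]
orientation: [2.005, 2.413, 0.002]
force: [0.9, 0.1, -0.4]
opening: 0.065
gripper_force: 0.0
```

```bash
python3 plan.py  431,-127,49,100.6,65,25; python3 - <<'E'
from h import *
from plant import robot
c=robot.read_camera("side");t=robot.read_camera("top")
cv2.imwrite("pics/c2.png",cv2.resize(np.hstack([c["color"][60:310,250:500],t["color"][100:350,300:550]])[:,:,::-1],(800,400)))
E
```

```text
now [ 432.9 -127.5  307.6] phi 100.56 tilt [ 0.0042 -0.0016] t 11.4 open 0.06498108803465652 F [ 0.9  0.1 -0.4]
rows 4
65,0,0,23,0,0,0,65,0,-1,23,0,0,0,65,0,0,23,0,0,0,65,0.9,-0.8,22.6,0,0,0
```

View pics/c2.png

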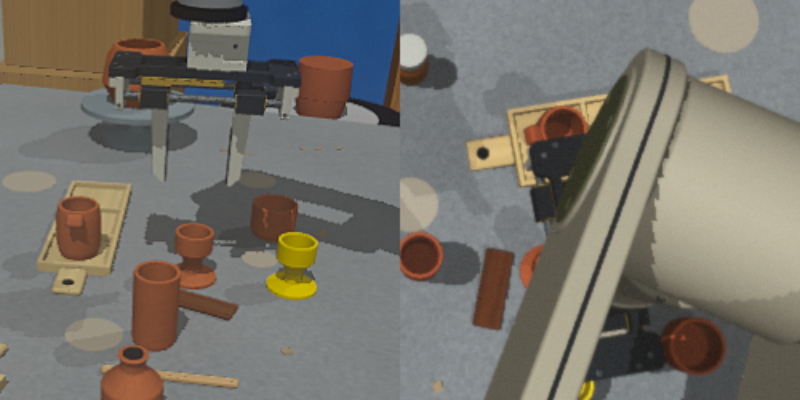

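The jug stands upright in the compartment by the handle (crop about (78,228)). The open gripper is above the egg cup at (195,255), clear of the yellow decoy. I'll descend and grip.

Emit:
drive_tool --moves '[65, 0, -1, 23, 0, 0, 0, 65, 0, 0, 23, 0, 0, 0, 65, 0, 0, 23, 0, 0, 0, 65, 0, 0, 23, 0, 0, 0, 65, 0, 0, 0, 0, 0, 0, 65, 0, 0, 0, 0, 0, 0]'

```text
t: 12.1
tool_pos: [0.4306, -0.1272, 0.214]
orientation: [-2.006, -2.416, 0.001]
force: [1.4, -0.1, 0.8]
opening: 0.0646
gripper_force: 0.0
```

Emit:
drive_tool --moves '[55, 0, 0, 0, 0, 0, 0, 50, 0, 0, 0, 0, 0, 0, 46, 0, 0, 0, 0, 0, 0, 42, 0, 0, 0, 0, 0, 0, 36, 0, 0, 0, 0, 0, 0, 36, 0, 0, 0, 0, 0, 0, 36, 0, 0, 0, 0, 0, 0, 36, 0, 0, 0, 0, 0, 0]'

```text
t: 12.9
tool_pos: [0.4305, -0.1274, 0.2145]
orientation: [2.007, 2.416, 0.0]
force: [-1.6, -1.3, 5.2]
opening: 0.0419
gripper_force: 12.0
```

Emit:
drive_tool --moves '[36, 0, 0, -5, 0, 0, 0, 36, 0, 0, -15, 0, 0, 0, 36, 0, 0, -25, 0, 0, 0, 36, 0, 0, -30, 0, 0, 0, 36, 0, 0, -25, 0, 0, 0, 36, 0, 0, -15, 0, 0, 0, 36, 0, 0, -5, 0, 0, 0, 36, 0, 0, 0, 0, 0, 0]'

```text
t: 13.7
tool_pos: [0.4304, -0.1272, 0.3343]
orientation: [2.007, 2.416, 0.001]
force: [-0.1, -0.1, -0.4]
opening: 0.0421
gripper_force: 12.0
```

```bash
python3 plan.py  585.9,-211.9,169,100.6,36,30
```

```text
now [ 430.4 -127.2  334.3] phi 100.57 tilt [ 0.001  -0.0003] t 13.7 open 0.04213235078403077 F [-0.1 -0.1 -0.4]
rows 6
36,-19,23,0,0,0,0,36,-19,23,0,0,0,0,36,-18,23,0,0,0,0,36,-19,23,-1,0,0,0,36,-18,23,0,0,0,0,36,-18.7,22.3,-0.7,0,0,0
```

Emit:
drive_tool --moves '[36, -19, 23, 0, 0, 0, 0, 36, -19, 23, 0, 0, 0, 0, 36, -18, 23, 0, 0, 0, 0, 36, -19, 23, -1, 0, 0, 0, 36, -18, 23, 0, 0, 0, 0, 36, -19, 22, 0, 0, 0, 0, 36, 0, 0, 0, 0, 0, 0, 36, 0, 0, 0, 0, 0, 0]'

```text
t: 14.5
tool_pos: [0.5851, -0.2121, 0.3324]
orientation: [-2.005, -2.413, 0.001]
force: [0.1, 0.8, -1.8]
opening: 0.0424
gripper_force: 12.0
```

```bash
python3 plan.py  585.9,-211.9,169,100.6,36,30; python3 - <<'E'
from h import *
from plant import robot
c=robot.read_camera("side")
cv2.imwrite("pics/c3.png",cv2.resize(c["color"][40:240,230:430],(600,600),interpolation=cv2.INTER_CUBIC)[:,:,::-1])
E
```

```text
now [ 585.1 -212.1  332.4] phi 100.55 tilt [-0.0036  0.0018] t 14.5 open 0.04240392418803643 F [ 0.1  0.8 -1.8]
rows 1
36,0.1,0.8,-3.6,0,0,0
```

View pics/c3.png

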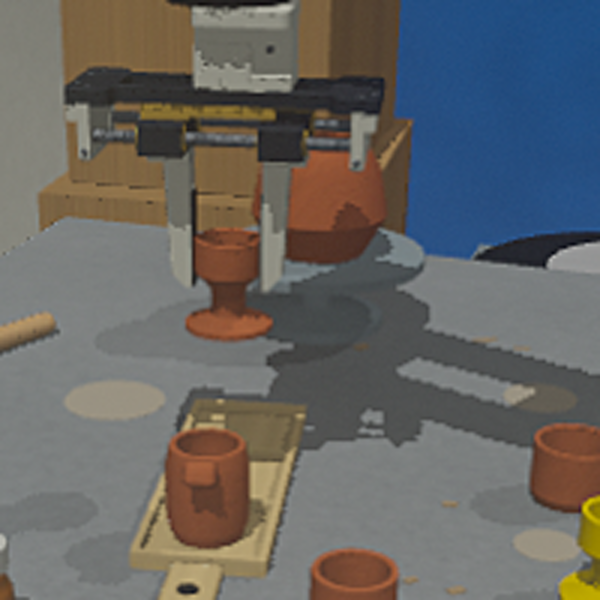

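The egg cup is held level at about (228,290), with its foot horizontal, over the middle compartment. I'll lower it.

Emit:
drive_tool --moves '[36, 0, 0.5, 15, 0, 0, 0, 36, 0, 0, 25, 0, 0, 0, 36, 0, 0, 25, 0, 0, 0, 36, 0, 0, 25, 0, 0, 0, 36, 0, 0, 14, 0, 0, 0, 36, 0, 0, 6, 0, 0, 0, 36, 0, 0, 2, 0, 0, 0, 36, 0, 0, 0, 0, 0, 0]'

```text
t: 15.35
tool_pos: [0.5863, -0.2122, 0.2238]
orientation: [2.007, 2.416, 0.0]
force: [-0.5, 0.2, 0.5]
opening: 0.0422
gripper_force: 12.0
```

Emit:
drive_tool --moves '[36, 0, 0, 1, 0, 0, 0, 36, 0, 0, 0, 0, 0, 0]'

```text
t: 15.55
tool_pos: [0.5864, -0.2124, 0.223]
orientation: [2.006, 2.415, 0.001]
force: [-0.3, -0.4, -1.6]
opening: 0.0424
gripper_force: 12.0
```

Emit:
drive_tool --moves '[36, 0, 0, 1, 0, 0, 0, 36, 0, 0, 0, 0, 0, 0]'

```text
t: 15.75
tool_pos: [0.5861, -0.2122, 0.2212]
orientation: [2.007, 2.416, 0.0]
force: [0.2, 0.6, -0.7]
opening: 0.0424
gripper_force: 12.0
```

Emit:
drive_tool --moves '[36, 0, 0, 1, 0, 0, 0, 36, 0, 0, 0, 0, 0, 0]'

```text
t: 15.95
tool_pos: [0.5859, -0.2121, 0.2198]
orientation: [-2.007, -2.416, 0.0]
force: [-0.3, 0.3, -1.3]
opening: 0.0419
gripper_force: 12.0
```

Emit:
drive_tool --moves '[36, 0, 0, 0.6, 0, 0, 0, 36, 0, 0, 0, 0, 0, 0]'

```text
t: 16.15
tool_pos: [0.586, -0.2123, 0.2196]
orientation: [2.008, 2.416, -0.0]
force: [-1.1, -0.7, 3.2]
opening: 0.0422
gripper_force: 12.0
```

Emit:
drive_tool --moves '[36, 0, 0, -0.3, 0, 0, 0, 45, 0, 0, 0, 0, 0, 0, 50, 0, 0, 0, 0, 0, 0, 58, 0, 0, 0, 0, 0, 0, 65, 0, 0, 0, 0, 0, 0, 65, 0, 0, 0, 0, 0, 0, 65, 0, 0, -10, 0, 0, 0, 65, 0, 0, -25, 0, 0, 0]'

```text
t: 16.95
tool_pos: [0.5848, -0.2116, 0.2527]
orientation: [-2.004, -2.413, 0.002]
force: [-0.4, -0.1, -0.4]
opening: 0.0649
gripper_force: 0.0
```

Emit:
drive_tool --moves '[70, 0, 0, -35, 0, 0, 0, 75, 0, 0, -35, 0, 0, 0, 75, 0, 0, -15, 0, 0, 0, 75, 0, 0, 0, 0, 0, 0, 75, 0, 0, 0, 0, 0, 0]'

```text
t: 17.45
tool_pos: [0.5857, -0.212, 0.3386]
orientation: [-2.007, -2.416, 0.0]
force: [-0.7, 0.3, -0.7]
opening: 0.0752
gripper_force: 0.0
```

```bash
python3 plan.py 440,10,168,100.6,75,38  440,10,52,100.6,75,25
```

```text
now [ 585.7 -212.   338.6] phi 100.56 tilt [-0.0008  0.0004] t 17.45 open 0.07521167778745518 F [-0.7  0.3 -0.7]
rows 12
75,35,-15,1,0,0,0,75,35,-15,0,0,0,0,75,35,-15,1,0,0,0,75,35,-14,0,0,0,0,75,35,-15,1,0,0,0,75,35,-14,0,0,0,0,75,35,-14.6,0.6,0,0,0,75,0,0,23,0,0,0
75,0,0,23,0,0,0,75,0,0,23,0,0,0,75,0,0,23,0,0,0,75,0,0,24,0,0,0
```

Emit:
drive_tool --moves '[75, 35, -15, 1, 0, 0, 0, 75, 35, -15, 0, 0, 0, 0, 75, 35, -15, 1, 0, 0, 0, 75, 35, -14, 0, 0, 0, 0, 75, 35, -15, 1, 0, 0, 0, 75, 35, -14, 0, 0, 0, 0, 75, 35, -14.6, 0.6, 0, 0, 0, 75, 0, 0, 0, 0, 0, 0]'

```text
t: 18.25
tool_pos: [0.4375, 0.0127, 0.3329]
orientation: [-2.001, -2.415, 0.004]
force: [0.3, 0.3, 0.2]
opening: 0.0748
gripper_force: 0.0
```

Emit:
drive_tool --moves '[75, 0, 0, 0, 0, 0, 0, 75, 0, 0, 0, 0, 0, 0]'

```text
t: 18.45
tool_pos: [0.4402, 0.0095, 0.3349]
orientation: [-2.007, -2.415, 0.002]
force: [-0.2, -0.0, -0.7]
opening: 0.0751
gripper_force: 0.0
```

```bash
python3 plan.py 440,10,52,100.6,75,25
```

```text
now [440.2   9.5 334.9] phi 100.55 tilt [-0.0017 -0.0002] t 18.45 open 0.0750786502429502 F [-0.2 -0.  -0.7]
rows 5
75,0,0,23,0,0,0,75,0,0,23,0,0,0,75,0,0,23,0,0,0,75,0,0,23,0,0,0,75,0.6,-0.1,23.9,0,0,0
```

Emit:
drive_tool --moves '[75, 0, 0, 23, 0, 0, 0, 75, 0, 0, 23, 0, 0, 0, 75, 0, 0, 23, 0, 0, 0, 75, 0, 0, 23, 0, 0, 0, 75, 0, 0, 24, 0, 0, 0, 75, 0, 0, 0, 0, 0, 0, 75, 0, 0, 0, 0, 0, 0]'

```text
t: 19.15
tool_pos: [0.4403, 0.0092, 0.2198]
orientation: [-2.008, -2.414, 0.002]
force: [-0.2, -0.1, -0.2]
opening: 0.0746
gripper_force: 0.0
```

Emit:
drive_tool --moves '[60, 0, 0, 0, 0, 0, 0, 52, 0, 0, 0, 0, 0, 0, 48, 0, 0, 0, 0, 0, 0, 44, 0, 0, 0, 0, 0, 0, 38, 0, 0, 0, 0, 0, 0, 38, 0, 0, 0, 0, 0, 0, 38, 0, 0, 0, 0, 0, 0, 38, 0, 0, 0, 0, 0, 0]'

```text
t: 19.95
tool_pos: [0.4405, 0.0099, 0.2207]
orientation: [2.007, 2.416, 0.001]
force: [-2.2, -0.8, 6.3]
opening: 0.0463
gripper_force: 12.0
```

Emit:
drive_tool --moves '[38, 0, 0, -5, 0, 0, 0, 38, 0, 0, -15, 0, 0, 0, 38, 0, 0, -25, 0, 0, 0, 38, 0, 0, -30, 0, 0, 0, 38, 0, 0, -25, 0, 0, 0, 38, 0, 0, -15, 0, 0, 0, 38, 0, 0, -5, 0, 0, 0, 38, 0, 0, 0, 0, 0, 0]'

```text
t: 20.75
tool_pos: [0.4403, 0.0099, 0.3404]
orientation: [2.007, 2.416, 0.001]
force: [0.8, 0.5, -1.8]
opening: 0.0468
gripper_force: 12.0
```

```bash
python3 plan.py  600.8,-291.5,172,100.6,38,32
```

```text
now [440.3   9.9 340.4] phi 100.57 tilt [ 0.001 -0.   ] t 20.75 open 0.046803341209821075 F [ 0.8  0.5 -1.8]
rows 11
38,-30,9,0,0,0,0,38,-30,9,0,0,0,0,38,-30,9,0,0,0,0,38,-29,9,0,0,0,0,38,-30,9,0,0,0,0,38,-29,10,0,0,0,0,38,-30,9,0,0,0,0,38,-29,10,0,0,0,0
38,-30,9,0,0,0,0,38,-29,10,1,0,0,0,38,-29.8,9.5,0.4,0,0,0
```

Emit:
drive_tool --moves '[38, -30, 9, 0, 0, 0, 0, 38, -30, 9, 0, 0, 0, 0, 38, -30, 9, 0, 0, 0, 0, 38, -29, 9, 0, 0, 0, 0, 38, -30, 9, 0, 0, 0, 0, 38, -29, 10, 0, 0, 0, 0, 38, -30, 9, 0, 0, 0, 0, 38, -29, 10, 0, 0, 0, 0]'

```text
t: 21.55
tool_pos: [0.5564, -0.2106, 0.3377]
orientation: [-2.006, -2.414, 0.001]
force: [0.0, 1.0, -0.9]
opening: 0.0464
gripper_force: 12.0
```

Emit:
drive_tool --moves '[38, -30, 9, 0, 0, 0, 0, 38, -29, 10, 0, 0, 0, 0, 38, -30, 9.5, 0, 0, 0, 0, 38, 0, 0, 0, 0, 0, 0, 38, 0, 0, 0, 0, 0, 0, 38, 0, 0, 0, 0, 0, 0]'

```text
t: 22.15
tool_pos: [0.6003, -0.291, 0.3386]
orientation: [-2.006, -2.415, 0.0]
force: [-0.6, 0.1, -1.2]
opening: 0.0463
gripper_force: 12.0
```

```bash
python3 plan.py  600.8,-291.5,172,100.6,38,32; python3 - <<'E'
from h import *
from plant import robot
c=robot.read_camera("side")
cv2.imwrite("pics/c4.png",cv2.resize(c["color"][30:250,230:450],(500,500),interpolation=cv2.INTER_CUBIC)[:,:,::-1])
E
```

```text
now [ 600.3 -291.   338.6] phi 100.58 tilt [-0.0019  0.0014] t 22.15 open 0.04631352107264542 F [-0.6  0.1 -1.2]
rows 1
38,-0.6,0.4,-0.4,0,0,0
```

View pics/c4.png

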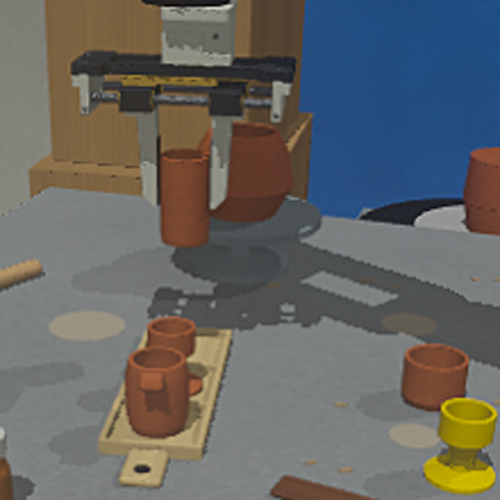

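The beaker is held upright at about (186,195). The jug (155,395) and egg cup (172,335) stand in their compartments. I'll lower the beaker.

Emit:
drive_tool --moves '[38, -0.6, 0.4, 15, 0, 0, 0, 38, 0, 0, 25, 0, 0, 0, 38, 0, 0, 25, 0, 0, 0, 38, 0, 0, 24, 0, 0, 0, 38, 0, 0, 14, 0, 0, 0, 38, 0, 0, 5, 0, 0, 0, 38, 0, 0, 2, 0, 0, 0, 38, 0, 0, 0, 0, 0, 0]'

```text
t: 23.0
tool_pos: [0.6016, -0.2924, 0.231]
orientation: [2.006, 2.416, 0.0]
force: [-0.2, -0.1, -0.9]
opening: 0.0463
gripper_force: 12.0
```

Emit:
drive_tool --moves '[38, 0, 0, 1, 0, 0, 0, 38, 0, 0, 0, 0, 0, 0]'

```text
t: 23.2
tool_pos: [0.6016, -0.2925, 0.2302]
orientation: [2.006, 2.415, 0.001]
force: [0.5, -0.2, -0.6]
opening: 0.0467
gripper_force: 12.0
```

Emit:
drive_tool --moves '[38, 0, 0, 1, 0, 0, 0, 38, 0, 0, 0, 0, 0, 0]'

```text
t: 23.4
tool_pos: [0.6013, -0.2924, 0.2283]
orientation: [2.007, 2.416, 0.0]
force: [-0.5, 0.4, -0.4]
opening: 0.0463
gripper_force: 12.0
```

Emit:
drive_tool --moves '[38, 0, 0, 0.8, 0, 0, 0, 38, 0, 0, 0, 0, 0, 0]'

```text
t: 23.6
tool_pos: [0.6012, -0.2923, 0.2271]
orientation: [-2.007, -2.416, 0.0]
force: [-0.7, -1.2, -1.1]
opening: 0.0464
gripper_force: 12.0
```

Emit:
drive_tool --moves '[38, 0, 0, 0.8, 0, 0, 0, 38, 0, 0, 0, 0, 0, 0]'

```text
t: 23.8
tool_pos: [0.6012, -0.2923, 0.2262]
orientation: [-2.007, -2.416, 0.0]
force: [-0.5, 0.1, -0.7]
opening: 0.0465
gripper_force: 12.0
```

Emit:
drive_tool --moves '[38, 0, 0, 0.5, 0, 0, 0, 38, 0, 0, 0, 0, 0, 0]'

```text
t: 24.0
tool_pos: [0.6012, -0.2923, 0.2258]
orientation: [-2.007, -2.416, 0.0]
force: [0.3, -0.0, -2.3]
opening: 0.0469
gripper_force: 12.0
```

Emit:
drive_tool --moves '[38, 0, 0, 0.4, 0, 0, 0, 38, 0, 0, 0, 0, 0, 0]'

```text
t: 24.2
tool_pos: [0.6013, -0.2923, 0.2258]
orientation: [2.007, 2.416, -0.0]
force: [-1.5, 1.0, 1.0]
opening: 0.0466
gripper_force: 12.0
```

Emit:
drive_tool --moves '[38, 0, 0, 0.3, 0, 0, 0, 38, 0, 0, 0, 0, 0, 0]'

```text
t: 24.4
tool_pos: [0.6013, -0.2923, 0.2257]
orientation: [2.007, 2.416, -0.0]
force: [-2.8, 0.8, 5.6]
opening: 0.0466
gripper_force: 12.0
```

Emit:
drive_tool --moves '[38, 0, 0, -0.4, 0, 0, 0, 48, 0, 0, 0, 0, 0, 0, 52, 0, 0, 0, 0, 0, 0, 60, 0, 0, 0, 0, 0, 0, 66, 0, 0, 0, 0, 0, 0, 66, 0, 0, 0, 0, 0, 0, 66, 0, 0, -10, 0, 0, 0, 66, 0, 0, -25, 0, 0, 0]'

```text
t: 25.2
tool_pos: [0.6002, -0.2917, 0.2585]
orientation: [-2.004, -2.413, 0.001]
force: [-0.0, 0.2, -0.8]
opening: 0.0656
gripper_force: 0.0
```

Emit:
drive_tool --moves '[70, 0, 0, -35, 0, 0, 0, 80, 0, 0, -30, 0, 0, 0, 85, 0, 0, -10, 0, 0, 0, 85, 0, 0, 0, 0, 0, 0, 85, 0, 0, 0, 0, 0, 0]'

```text
t: 25.7
tool_pos: [0.6009, -0.2921, 0.3342]
orientation: [-2.007, -2.415, 0.0]
force: [-0.4, 0.4, -0.8]
opening: 0.0848
gripper_force: 0.0
```

```bash
python3 plan.py 356,-273,154,84,85,38
```

```text
now [ 600.9 -292.1  334.2] phi 100.56 tilt [-0.0014  0.0008] t 25.7 open 0.08479612430462018 F [-0.4  0.4 -0.8]
rows 7
85,9,-34,2,0,0,2.4,85,8,-34,2,0,0,2.4,85,6,-35,2,0,0,2.4,85,5,-35,2,0,0,2.3,85,3,-35,2,0,0,2.4,85,2,-35,2,0,0,2.3,85,0.7,-34.5,1.2,0,0,2.4
```

Emit:
drive_tool --moves '[85, 9, -34, 2, 0, 0, 2.4, 85, 8, -34, 2, 0, 0, 2.4, 85, 6, -35, 2, 0, 0, 2.4, 85, 5, -35, 2, 0, 0, 2.3, 85, 3, -35, 2, 0, 0, 2.4, 85, 2, -35, 2, 0, 0, 2.3, 85, 0.7, -34.5, 1.2, 0, 0, 2.4, 85, 0, 0, 0, 0, 0, 0]'

```text
t: 26.5
tool_pos: [0.3528, -0.272, 0.319]
orientation: [-2.334, -2.093, 0.002]
force: [-0.6, -0.2, -0.9]
opening: 0.0849
gripper_force: 0.0
```

Emit:
drive_tool --moves '[85, 0, 0, 0, 0, 0, 0, 85, 0, 0, 0, 0, 0, 0]'

```text
t: 26.7
tool_pos: [0.3567, -0.2731, 0.3217]
orientation: [-2.334, -2.101, -0.0]
force: [0.2, -0.3, -0.8]
opening: 0.0849
gripper_force: 0.0
```

```bash
python3 plan.py 356,-273,33,84,85,25
```

```text
now [ 356.7 -273.1  321.7] phi 83.99 tilt [-0.0005  0.0008] t 26.7 open 0.08491723368613191 F [ 0.2 -0.3 -0.8]
rows 5
85,0,0,24,0,0,0,85,0,0,24,0,0,0,85,0,0,25,0,0,0,85,0,0,24,0,0,0,85,0,-0.7,24.7,0,0,0
```

Emit:
drive_tool --moves '[85, 0, 0, 24, 0, 0, 0, 85, 0, 0, 24, 0, 0, 0, 85, 0, 0, 25, 0, 0, 0, 85, 0, 0, 24, 0, 0, 0, 85, 0, -0.7, 24.7, 0, 0, 0, 85, 0, 0, 0, 0, 0, 0, 85, 0, 0, 0, 0, 0, 0]'

```text
t: 27.4
tool_pos: [0.3561, -0.2729, 0.2005]
orientation: [-2.333, -2.101, 0.0]
force: [0.4, 0.5, 0.4]
opening: 0.0848
gripper_force: 0.0
```

Emit:
drive_tool --moves '[72, 0, 0, 0, 0, 0, 0, 64, 0, 0, 0, 0, 0, 0, 60, 0, 0, 0, 0, 0, 0, 56, 0, 0, 0, 0, 0, 0, 50, 0, 0, 0, 0, 0, 0, 50, 0, 0, 0, 0, 0, 0, 50, 0, 0, 0, 0, 0, 0, 50, 0, 0, 0, 0, 0, 0]'

```text
t: 28.2
tool_pos: [0.3558, -0.2733, 0.2013]
orientation: [2.335, 2.101, 0.0]
force: [-1.1, 1.3, 5.8]
opening: 0.0564
gripper_force: 12.0
```

Emit:
drive_tool --moves '[50, 0, 0, -5, 0, 0, 0, 50, 0, 0, -15, 0, 0, 0, 50, 0, 0, -25, 0, 0, 0, 50, 0, 0, -30, 0, 0, 0, 50, 0, 0, -25, 0, 0, 0, 50, 0, 0, -15, 0, 0, 0, 50, 0, 0, -5, 0, 0, 0, 50, 0, 0, 0, 0, 0, 0]'

```text
t: 29.0
tool_pos: [0.3557, -0.2732, 0.3212]
orientation: [2.335, 2.101, 0.0]
force: [0.9, 0.8, -0.9]
opening: 0.0563
gripper_force: 12.0
```

```bash
python3 plan.py 440,-60,154,84,50,38 597.8,166.4,154,84,50,38
```

```text
now [ 355.7 -273.2  321.2] phi 83.96 tilt [ 0.0008 -0.0007] t 29.0 open 0.056263352157243325 F [ 0.9  0.8 -0.9]
rows 15
50,32,9,0,0,0,0,50,31,9,0,0,0,0,50,32,9,0,0,0,0,50,31,9,0,0,0,0,50,32,8,0,0,0,0,50,31,9,0,0,0,0,50,31.9,8.4,0.2,0,0,0,50,30,17,0,0,0,0
50,30,17,0,0,0,0,50,30,17,0,0,0,0,50,30,16,0,0,0,0,50,30,17,0,0,0,0,50,31,16,0,0,0,0,50,30,17,0,0,0,0,50,30.7,16.1,0,0,0,0
```

Emit:
drive_tool --moves '[50, 32, 9, 0, 0, 0, 0, 50, 31, 9, 0, 0, 0, 0, 50, 32, 9, 0, 0, 0, 0, 50, 31, 9, 0, 0, 0, 0, 50, 32, 8, 0, 0, 0, 0, 50, 31, 9, 0, 0, 0, 0, 50, 31.9, 8.4, 0, 0, 0, 0, 50, 30, 17, 0, 0, 0, 0]'

```text
t: 29.8
tool_pos: [0.4594, -0.0302, 0.3189]
orientation: [-2.333, -2.1, 0.003]
force: [0.8, -0.2, -1.2]
opening: 0.0565
gripper_force: 12.0
```

Emit:
drive_tool --moves '[50, 30, 17, 0, 0, 0, 0, 50, 30, 17, 0, 0, 0, 0, 50, 30, 16, 0, 0, 0, 0, 50, 30, 17, 0, 0, 0, 0, 50, 31, 16, 0, 0, 0, 0, 50, 30, 17, 0, 0, 0, 0, 50, 30.7, 16, 0, 0, 0, 0, 50, 0, 0, 0, 0, 0, 0]'

```text
t: 30.6
tool_pos: [0.5982, 0.1695, 0.318]
orientation: [-2.331, -2.103, 0.003]
force: [-1.1, -0.6, -0.7]
opening: 0.0564
gripper_force: 12.0
```

Emit:
drive_tool --moves '[50, 0, 0, 0, 0, 0, 0, 50, 0, 0, 0, 0, 0, 0]'

```text
t: 30.8
tool_pos: [0.597, 0.1659, 0.3194]
orientation: [-2.335, -2.1, 0.004]
force: [0.0, -0.1, -1.3]
opening: 0.0564
gripper_force: 12.0
```

```bash
python3 plan.py 597.8,166.4,154,84,50,38; python3 - <<'E'
from h import *
from plant import robot
c=robot.read_camera("side")
cv2.imwrite("pics/c5.png",c["color"][100:400,100:450][:,:,::-1])
E
```

```text
now [597.  165.9 319.4] phi 83.95 tilt [-0.0023 -0.0008] t 30.8 open 0.05638175723410686 F [ 0.  -0.1 -1.3]
rows 1
50,0.6,0.8,-1.6,0,0,-0.1
```

View pics/c5.png

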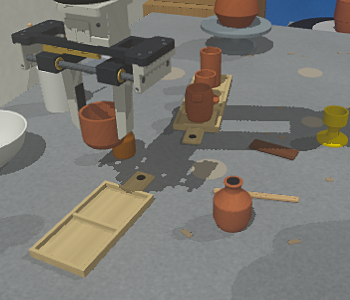

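All three pots stand in tray3, and the cup is held over tray2's handle-side compartment. I'll lower it.

Emit:
drive_tool --moves '[50, 0.5, 0.7, 15, 0, 0, 0, 50, 0, 0, 25, 0, 0, 0, 50, 0, 0, 25, 0, 0, 0, 50, 0, 0, 24, 0, 0, 0, 50, 0, 0, 14, 0, 0, 0, 50, 0, 0, 5, 0, 0, 0, 50, 0, 0, 2, 0, 0, 0, 50, 0, 0, 0, 0, 0, 0]'

```text
t: 31.65
tool_pos: [0.5988, 0.1669, 0.2116]
orientation: [2.335, 2.101, 0.002]
force: [-0.2, 0.1, -0.2]
opening: 0.0565
gripper_force: 12.0
```

Emit:
drive_tool --moves '[50, 0, 0, 1, 0, 0, 0, 50, 0, 0, 1, 0, 0, 0, 50, 0, 0, 0, 0, 0, 0]'

```text
t: 31.95
tool_pos: [0.5986, 0.167, 0.2093]
orientation: [2.335, 2.101, 0.001]
force: [-0.3, 1.0, -1.1]
opening: 0.0567
gripper_force: 12.0
```

Emit:
drive_tool --moves '[50, 0, 0, 1, 0, 0, 0, 50, 0, 0, 0, 0, 0, 0]'

```text
t: 32.15
tool_pos: [0.5983, 0.167, 0.2077]
orientation: [-2.335, -2.101, 0.0]
force: [-0.2, -0.1, -1.4]
opening: 0.0562
gripper_force: 12.0
```

Emit:
drive_tool --moves '[50, 0, 0, 0.8, 0, 0, 0, 50, 0, 0, 0, 0, 0, 0]'

```text
t: 32.35
tool_pos: [0.5983, 0.1669, 0.2068]
orientation: [-2.335, -2.101, 0.0]
force: [0.4, 0.3, -1.5]
opening: 0.0566
gripper_force: 12.0
```

Emit:
drive_tool --moves '[50, 0, 0, 0.5, 0, 0, 0, 50, 0, 0, 0, 0, 0, 0]'

```text
t: 32.55
tool_pos: [0.5984, 0.167, 0.2064]
orientation: [2.335, 2.101, 0.0]
force: [-0.1, 0.1, -0.5]
opening: 0.0565
gripper_force: 12.0
```

Emit:
drive_tool --moves '[50, 0, 0, 0.4, 0, 0, 0, 50, 0, 0, 0, 0, 0, 0]'

```text
t: 32.75
tool_pos: [0.5984, 0.167, 0.2064]
orientation: [2.335, 2.101, 0.0]
force: [-1.8, 0.1, 2.4]
opening: 0.056
gripper_force: 12.0
```

Emit:
drive_tool --moves '[50, 0, 0, 0.3, 0, 0, 0, 50, 0, 0, 0, 0, 0, 0]'

```text
t: 32.95
tool_pos: [0.5984, 0.167, 0.2064]
orientation: [2.335, 2.101, 0.0]
force: [-4.6, -0.6, 6.4]
opening: 0.0562
gripper_force: 12.0
```

Emit:
drive_tool --moves '[50, 0, 0, -0.5, 0, 0, 0, 60, 0, 0, 0, 0, 0, 0, 64, 0, 0, 0, 0, 0, 0, 70, 0, 0, 0, 0, 0, 0, 78, 0, 0, 0, 0, 0, 0, 78, 0, 0, 0, 0, 0, 0, 78, 0, 0, -10, 0, 0, 0, 78, 0, 0, -25, 0, 0, 0]'

```text
t: 33.75
tool_pos: [0.5971, 0.1666, 0.2393]
orientation: [-2.333, -2.1, 0.007]
force: [-0.5, 0.1, 0.6]
opening: 0.0779
gripper_force: 0.0
```

Emit:
drive_tool --moves '[80, 0, 0, -35, 0, 0, 0, 80, 0, 0, -35, 0, 0, 0, 80, 0, 0, -15, 0, 0, 0, 80, 0, 0, 0, 0, 0, 0, 80, 0, 0, 0, 0, 0, 0]'

```text
t: 34.25
tool_pos: [0.5981, 0.1669, 0.3252]
orientation: [-2.335, -2.101, 0.001]
force: [-0.1, -0.2, -0.6]
opening: 0.0802
gripper_force: 0.0
```

```bash
python3 plan.py 427,137,156,84,80,32
```

```text
now [598.1 166.9 325.2] phi 83.96 tilt [-0.0009 -0.0002] t 34.25 open 0.0801580359715468 F [-0.1 -0.2 -0.6]
rows 6
80,-8,-28,0,0,0,0,80,-8,-28,0,0,0,0,80,-8,-28,1,0,0,0,80,-8,-28,0,0,0,0,80,-8,-27,1,0,0,0,80,-7.7,-28,0.2,0,0,0
```

Emit:
drive_tool --moves '[80, -8, -28, 0, 0, 0, 0, 80, -8, -28, 0, 0, 0, 0, 80, -8, -28, 1, 0, 0, 0, 80, -8, -28, 0, 0, 0, 0, 80, -8, -27, 1, 0, 0, 0, 80, -7.7, -28, 0, 0, 0, 0, 80, 0, 0, 0, 0, 0, 0, 80, 0, 0, 0, 0, 0, 0]'

```text
t: 35.05
tool_pos: [0.4268, 0.137, 0.3226]
orientation: [-2.335, -2.101, 0.003]
force: [0.7, -0.6, 0.0]
opening: 0.08
gripper_force: 0.0
```

```bash
python3 plan.py 427,137,33,84,80,25
```

```text
now [426.8 137.  322.6] phi 83.97 tilt [-0.0019 -0.0004] t 35.05 open 0.0799734867993582 F [ 0.7 -0.6  0. ]
rows 5
80,0,0,25,0,0,0,80,0,0,24,0,0,0,80,0,0,25,0,0,0,80,0,0,24,0,0,0,80,0.1,0.2,24.6,0,0,0
```

Emit:
drive_tool --moves '[80, 0, 0, 25, 0, 0, 0, 80, 0, 0, 24, 0, 0, 0, 80, 0, 0, 25, 0, 0, 0, 80, 0, 0, 24, 0, 0, 0, 80, 0, 0, 24, 0, 0, 0, 80, 0, 0, 0, 0, 0, 0, 80, 0, 0, 0, 0, 0, 0]'

```text
t: 35.75
tool_pos: [0.4276, 0.137, 0.2018]
orientation: [-2.335, -2.1, 0.003]
force: [1.5, -0.9, 0.2]
opening: 0.0802
gripper_force: 0.0
```

Emit:
drive_tool --moves '[68, 0, 0, 0, 0, 0, 0, 60, 0, 0, 0, 0, 0, 0, 56, 0, 0, 0, 0, 0, 0, 52, 0, 0, 0, 0, 0, 0, 46, 0, 0, 0, 0, 0, 0, 46, 0, 0, 0, 0, 0, 0, 46, 0, 0, 0, 0, 0, 0, 46, 0, 0, 0, 0, 0, 0]'

```text
t: 36.55
tool_pos: [0.4276, 0.1372, 0.2029]
orientation: [2.335, 2.101, 0.001]
force: [-1.3, -1.0, 6.3]
opening: 0.0534
gripper_force: 12.0
```

Emit:
drive_tool --moves '[46, 0, 0, -5, 0, 0, 0, 46, 0, 0, -15, 0, 0, 0, 46, 0, 0, -25, 0, 0, 0, 46, 0, 0, -30, 0, 0, 0, 46, 0, 0, -25, 0, 0, 0, 46, 0, 0, -15, 0, 0, 0, 46, 0, 0, -5, 0, 0, 0, 46, 0, 0, 0, 0, 0, 0]'

```text
t: 37.35
tool_pos: [0.4274, 0.1371, 0.3227]
orientation: [2.335, 2.101, 0.002]
force: [-0.3, 0.4, -1.7]
opening: 0.0536
gripper_force: 12.0
```

```bash
python3 plan.py 606.2,247,154,84,46,32
```

```text
now [427.4 137.1 322.7] phi 83.96 tilt [0.0012 0.0002] t 37.35 open 0.05358026067722747 F [-0.3  0.4 -1.7]
rows 7
46,18,24,0,0,0,0,46,18,24,0,0,0,0,46,18,24,0,0,0,0,46,19,24,0,0,0,0,46,18,23,1,0,0,0,46,19,24,0,0,0,0,46,18.1,23.3,0.7,0,0,0
```

Emit:
drive_tool --moves '[46, 18, 24, 0, 0, 0, 0, 46, 18, 24, 0, 0, 0, 0, 46, 18, 24, 0, 0, 0, 0, 46, 19, 24, 0, 0, 0, 0, 46, 18, 23, 0, 0, 0, 0, 46, 19, 24, 0, 0, 0, 0, 46, 18, 23.3, 0, 0, 0, 0, 46, 0, 0, 0, 0, 0, 0]'

```text
t: 38.15
tool_pos: [0.6074, 0.248, 0.3188]
orientation: [-2.334, -2.101, 0.004]
force: [-0.8, -1.0, -2.0]
opening: 0.0534
gripper_force: 12.0
```

Emit:
drive_tool --moves '[46, 0, 0, 0, 0, 0, 0, 46, 0, 0, 0, 0, 0, 0]'

```text
t: 38.35
tool_pos: [0.6053, 0.2464, 0.3209]
orientation: [-2.335, -2.101, 0.003]
force: [-0.5, 0.3, -1.7]
opening: 0.0537
gripper_force: 12.0
```

```bash
python3 plan.py 606.2,247,154,84,46,32; python3 - <<'E'
from h import *
from plant import robot
c=robot.read_camera("side")
cv2.imwrite("pics/c6.png",cv2.resize(c["color"][120:400,60:360],(600,560))[:,:,::-1])
E
```

```text
now [605.3 246.4 320.9] phi 83.96 tilt [-0.0022 -0.0008] t 38.35 open 0.05366334233554647 F [-0.5  0.3 -1.7]
rows 1
46,0.6,0.8,-0.1,0,0,0
```

View pics/c6.png

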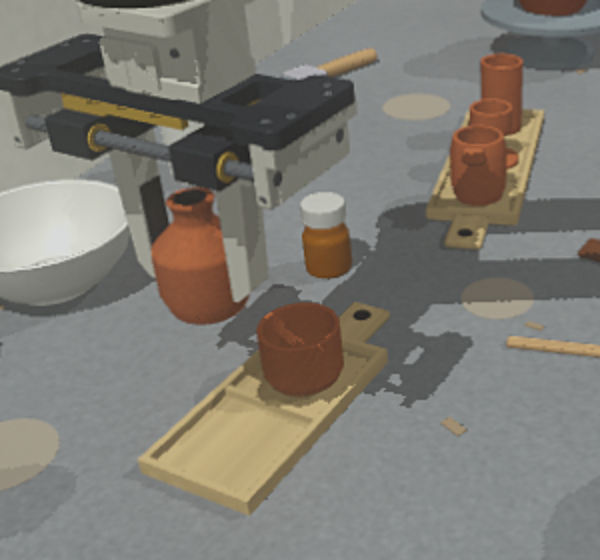

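The cup stands flat in tray2's handle-side compartment at (300,350). The vase is held upright at (200,265), and the jar at (327,235) hasn't moved. I'll lower the vase.

Emit:
drive_tool --moves '[46, 0.6, 0.8, 15, 0, 0, 0, 46, 0, 0, 25, 0, 0, 0, 46, 0, 0, 25, 0, 0, 0, 46, 0, 0, 24, 0, 0, 0, 46, 0, 0, 14, 0, 0, 0, 46, 0, 0, 5, 0, 0, 0, 46, 0, 0, 2, 0, 0, 0, 46, 0, 0, 0, 0, 0, 0]'

```text
t: 39.2
tool_pos: [0.6074, 0.2475, 0.2132]
orientation: [2.335, 2.101, 0.002]
force: [-0.7, 0.3, -0.6]
opening: 0.0538
gripper_force: 12.0
```

Emit:
drive_tool --moves '[46, 0, 0, 1, 0, 0, 0, 46, 0, 0, 1, 0, 0, 0, 46, 0, 0, 0, 0, 0, 0]'

```text
t: 39.5
tool_pos: [0.6072, 0.2474, 0.2108]
orientation: [2.335, 2.101, 0.001]
force: [0.4, -0.3, -0.9]
opening: 0.0533
gripper_force: 12.0
```

Emit:
drive_tool --moves '[46, 0, 0, 0.8, 0, 0, 0, 46, 0, 0, 0, 0, 0, 0]'

```text
t: 39.7
tool_pos: [0.607, 0.2474, 0.2094]
orientation: [2.335, 2.101, 0.0]
force: [0.3, 0.5, -1.0]
opening: 0.0535
gripper_force: 12.0
```

Emit:
drive_tool --moves '[46, 0, 0, 0.5, 0, 0, 0, 46, 0, 0, 0, 0, 0, 0]'

```text
t: 39.9
tool_pos: [0.6069, 0.2474, 0.2088]
orientation: [-2.335, -2.101, 0.0]
force: [-0.2, -0.1, -0.9]
opening: 0.0534
gripper_force: 12.0
```

Emit:
drive_tool --moves '[46, 0, 0, 0.6, 0, 0, 0, 46, 0, 0, 0, 0, 0, 0]'

```text
t: 40.1
tool_pos: [0.6069, 0.2474, 0.2082]
orientation: [-2.335, -2.101, 0.0]
force: [0.2, -0.1, -2.1]
opening: 0.0539
gripper_force: 12.0
```

Emit:
drive_tool --moves '[46, 0, 0, 0.4, 0, 0, 0, 46, 0, 0, 0, 0, 0, 0]'

```text
t: 40.3
tool_pos: [0.607, 0.2474, 0.208]
orientation: [2.335, 2.101, 0.0]
force: [-1.1, 0.2, 0.2]
opening: 0.0535
gripper_force: 12.0
```

Emit:
drive_tool --moves '[46, 0, 0, 0.3, 0, 0, 0, 46, 0, 0, 0, 0, 0, 0]'

```text
t: 40.5
tool_pos: [0.607, 0.2474, 0.208]
orientation: [2.335, 2.101, 0.0]
force: [-2.5, -1.3, 3.5]
opening: 0.0537
gripper_force: 12.0
```

Contact. I'll release, rise and move clear so the top camera can check everything.

Emit:
drive_tool --moves '[46, 0, 0, -0.3, 0, 0, 0, 56, 0, 0, 0, 0, 0, 0, 60, 0, 0, 0, 0, 0, 0, 68, 0, 0, 0, 0, 0, 0, 76, 0, 0, 0, 0, 0, 0, 76, 0, 0, 0, 0, 0, 0, 76, 0, 0, -10, 0, 0, 0, 76, 0, 0, -25, 0, 0, 0]'

```text
t: 41.3
tool_pos: [0.6057, 0.247, 0.2408]
orientation: [-2.334, -2.1, 0.008]
force: [1.1, -0.7, 1.2]
opening: 0.0761
gripper_force: 0.0
```

Emit:
drive_tool --moves '[80, 0, 0, -35, 0, 0, 0, 80, 0, 0, -35, 0, 0, 0, 80, 0, 0, -30, 0, 0, 0, 80, 0, -25, -20, 0, 0, 0, 80, 5, -30, 0, 0, 0, 0, 80, 15, -30, 0, 0, 0, 0, 80, 20, -30, 0, 0, 0, 0, 80, 20, -30, 0, 0, 0, 0]'

```text
t: 42.1
tool_pos: [0.468, 0.3227, 0.3641]
orientation: [2.336, 2.1, 0.002]
force: [-0.3, 0.3, -1.2]
opening: 0.0802
gripper_force: 0.0
```

Emit:
drive_tool --moves '[80, 30, -20, 0, 0, 0, 0, 80, 30, -20, 0, 0, 0, 0, 80, 30, -20, 0, 0, 0, 0, 80, 30, -20, 0, 0, 0, 0, 80, 0, 0, 0, 0, 0, 0, 80, 0, 0, 0, 0, 0, 0]'

```text
t: 42.7
tool_pos: [0.4017, 0.4505, 0.3635]
orientation: [2.333, 2.103, 0.001]
force: [0.2, -1.4, -0.8]
opening: 0.08
gripper_force: 0.0
```

```bash
python3 - <<'E'
from h import *
from plant import robot
t=robot.read_camera("top");c=robot.read_camera("side")
P=cloud(t)
for b in blobs(clay(t),100):
    q=P[b&(t["depth"]>0)]; z=np.percentile(q[:,2],97); k=q[abs(q[:,2]-z)<.006]
    (x,y),r=cv2.minEnclosingCircle(np.float32(k[:,:2])); print("ztop %.3f c %.3f %.3f r %.3f"%(z,x,y,r))
cv2.imwrite("pics/c7.png",np.vstack([t["color"][100:350,100:560],c["color"][100:400,80:540]])[:,:,::-1])
print(robot.read_state()["tool_pos"],robot.read_state()["t"])
E
```

```text
ztop 0.078 c 0.607 0.248 r 0.013
ztop 0.050 c 0.598 0.166 r 0.029
ztop 0.086 c 0.601 -0.291 r 0.024
ztop 0.066 c 0.586 -0.211 r 0.022
ztop 0.070 c 0.570 -0.127 r 0.031
ztop 0.008 c 0.410 -0.069 r 0.042
[0.40261932 0.44937491 0.36334736] 42.8
```

View pics/c7.png

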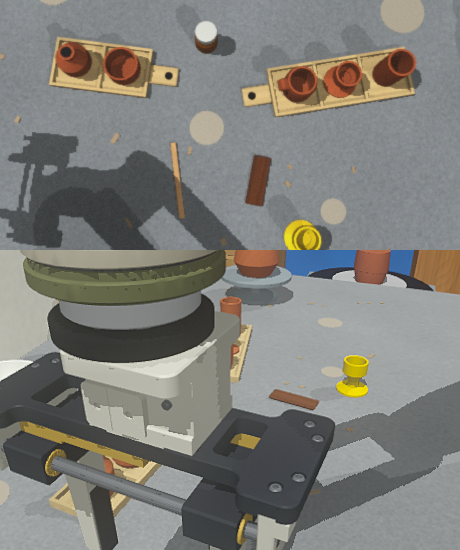

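All five pots stand centred in their compartments. Their tops measure 78, 50, 86, 66 and 70 mm, which matches each pot's height plus the 5 mm floor to about 1 mm. The jar at (205,37) hasn't moved, and the gripper is clear of everything. Handing in.

```bash
python3 -c "
from plant import robot
print(robot.close_job())"
```

```text
the job is handed in; nothing more can be done
None
```

I handed the job in at about 43 s of the 118 s allowed: all five pots stand upright in their own compartments, and the amber jar is where it was.

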